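# Load a power module into the test bay behind its bifold gate

### The job

Fold the test bay's bifold gate inwards at its fold hinge until both panels are collapsed against the pivot side, then slide the longer of the two power modules along the bench, without lifting it, through the doorway and between the side stops until it is home against the end stop. Let go, unfold the gate flat across the doorway again, and only then throw the lever behind the bay fully over to the other side. Leave the shorter module and everything else on the bench where it is, and leave the lever alone until the gate is shut.

Things in the scene. Friction and masses are not known exactly. Their poses are not given: they have to be found in the camera images.
- bay: Open-topped bay, walls 90 mm high, fixed but place and yaw vary. Origin on the bench, midway along the doorway track; x runs along the track from the gate's pivot (-110 mm) to the closing post (face at +124 mm), y leads into the bay, z up. Inner faces of the walls: x = -138 and +130, y = 226 mm. Track and black mat are flush with the bench: no step. A lever block stands behind the back wall.
- gate_pivot (a point): Axis of the gate's pivot at the bay's x = -110 mm, y = 0, 120 mm above the bench; axes as the bay's.
- fold_pin (a point): Point 120 mm up on the fold-hinge pin, an upright steel rod, 14 mm diameter, joining the two panels; it reaches up to 144 mm, 54 mm above the 90 mm high panels, walls and posts. It moves on a circle of 110 mm radius about gate_pivot: at gate angle q it is at pivot + 110 mm x (cos q, sin q) in the bay's x and y.
- gate (a joint): Angle q (rad) of the first panel from the track: 0 flat across the doorway (shut), 1.42 fully collapsed, fold inside the bay. Two panels 110 mm long, 8 mm thick, 6 to 90 mm above the bench; the second one's free end runs in the track at 220 mm x cos q from the pivot. Starts nearly shut. Light friction (about 1 N at the fold pin); stays where it is left.
- long_module: The module to load: loose aluminium case 90 (x) by 120 (y) by 34 mm high, about 0.6 kg. Origin: centre of its underside. On top a black U-handle: bar 12 mm thick (x), 72 mm long (y), 55 to 69 mm above the bench, open 20 mm below. Starts outside the gate, in one of two places swapped with the short module. Seated, its y axis lies along the bay's (either way round).
- short_module: Bystander of the same make, shorter: 70 mm (x) by 80 mm (y) by 34 mm high, the same kind of handle (56 mm long, 55 to 69 mm up). Origin at the centre of its underside.
- seat (a point): Where the long module's origin belongs: on the bench at bay x = 40, y = 149 mm; axes as the bay's. Side stops 18 mm high, 96 mm apart, 48 mm either side of it, from bay y = 122 to 206 mm, flaring out towards the doorway from y = 98 mm. End stop 40 mm high, face at y = 210 mm, halts the module at y = 150 mm.
- run_lever (a joint): Angle of the lever (rad): 0 leaning to the bay's -x side, 1.0 leaning fully to its +x side; it swings in the bay's x-z plane and stays where it is left (about 1 N at the ball to move it). Axle 25 mm above the bench at bay x = 0, y = 272 mm, along the bay's y.
- run_lever_tip (a point): Centre of the lever's black ball, 26 mm in diameter, 80 mm from the axle: 95 mm above the bench at both ends of its swing, 105 mm upright.
- meter: Bystander: grey hand-held meter, 85 x 150 x 35 mm. Origin at the centre of its underside.
- driver: Bystander: black-handled screwdriver, 200 mm. Origin at the centre of its underside.
- tape_roll: Bystander: cardboard ring, 100 mm across, 25 mm high. Origin at the centre of its underside.
- air_can: Bystander: aluminium can, 64 mm across, 110 mm high. Origin at the centre of its underside.
- parts_tray: Bystander: clear open tray, 100 x 160 x 50 mm. Origin at the centre of its underside.
- mug: Bystander: white mug, 80 mm across, 90 mm high. Origin at the centre of its underside.
- heat_sink: Bystander: finned aluminium block, 80 x 60 x 38 mm. Origin at the centre of its underside.
Not all that is in view belongs to the job. Leave any green or orange look-alike of the long_module alone.

How it is judged:
By the outcome, as a careful person would: the job done as asked, in the order asked, and still so for the second after the job is handed in, with the robot touching nothing.
It also fails if it takes over 72 s, if anything falls off the work surface, if the arm or the gripper's body presses on something with over 40 N, if the wrist force passes 120 N, or if a joint passes its speed limit or range.

### The arm

A 6-joint arm with a two-finger parallel gripper is mounted at the origin on the work surface. World frame = base frame: x ahead of the robot, y to its left, z up, the work surface at z = 0. Lengths are in m, angles in rad, forces in N, time in s.
With the tool pointing down it reaches from about 0.35 to 0.975 m from the base axis. Payload 7.1 kg.
Tool frame: the origin (TCP) lies midway between the tips of the shut fingers; the grasp point (between the pads) lies 19 mm behind it; z points along the fingers, x is the direction in which the jaws open and shut, and the axes are right-handed (so a half turn about z gives the same grasp; the last joint's range is limited). The gripper opens to 88 mm and grips with 3 to 60 N. Pads are 20 mm wide; open, the fingers measure 115 mm over their backs; the gripper's body (75 mm by 178 mm) begins 61 mm behind the grasp point.
Start: joints at [1.256, 0.423, 1.63, -0, 1.089, -0.019], TCP at [0.182, 0.598, 0.191] pointing down, gripper open.
Joint ranges: [-3, 3], [-0.9, 2.11], [0.09, 2.58], [-1.31, 4.45], [0.11, 2.69], [-2.54, 2.54]. Speed limits (rad/s): [2.39, 2.39, 3.01, 3.14, 3.14, 3.14].

### API

Orientations are given as a unit quaternion [w, x, y, z].
In Python, from station import move_pose, movel, movej, command_gripper, wait, inverse_kinematics, read_camera, camera_info, MotionError, job_done, get_time, get_joint_pos, get_qvel, get_effort, get_tcp_pos, get_ee_rot, get_ft_force, get_ft_torque, get_grip_width gives the robot as it stands. Calls block until the motion is done:
- move_pose(position, orientation): joint-space move of the TCP to a pose.
- movel(position, frame=None, v=0.15, until_force=None): straight line of the TCP; frame=None keeps the orientation; v is the mean speed in m/s. With until_force (N) it stops when the force on the tool has changed by that much, and returns True; else False.
- movej(angles): joint-space move.
- command_gripper(opening): opening from 0.0 (shut) to 1.0 (fully open); the grip force is fixed at half the most; returns when the fingers have stopped.
- wait(seconds).
- inverse_kinematics(position, orientation): joint angles nearest the present ones, or None.
- read_camera(name): name is "side" or "top" or "wrist"; returns the picture (420x560x3 uint8, red, green, blue); there is no depth.
- camera_info(name): a dict with "intrinsics" (3x3 intrinsics, pixels), "T" (4x4, takes a point from camera to world coordinates); the wrist camera has in their place "tool_from_camera" (4x4, takes a point from camera to tool coordinates, whose origin is the TCP and whose axes are the tool frame's). Camera axes: x right, y up, looking along -z (the intrinsics and any distortion apply to the point x, -y, -z); pixel columns grow to the right and rows downward; lengths in m; the calibration is good to about 2 mm. A picture is of the moment at which its call begins: read the wrist's pose just before it. camera_info takes no time and is no camera call.
A pose or a line that the arm cannot do raises MotionError and nothing moves.
- job_done(): hands the job in, once; it reports no verdict.
Readings, each from a call of its own:
- get_time(): time.
- get_joint_pos(): joint angles.
- get_qvel(): joint speeds.
- get_effort(): joint torques, N m.
- get_tcp_pos(): TCP position.
- get_ee_rot(): TCP orientation.
- get_ft_force(): force on the tool from outside, world axes, zero at the start.
- get_ft_torque(): the same for the moment, N m.
- get_grip_width(): opening from 0.0 (shut) to 1.0 (fully open).
Only numpy, scipy, OpenCV 4.12 (cv2) and the standard library are available. Lean on these libraries where they do the work, as an engineer would, in place of code of your own. Each camera call takes 0.05 s, during which the arm holds its last target.

## Working session

There is one attempt and no reset: what is moved stays moved. The work goes in short steps, each a Python script; the robot and the scene stay as the last script left them, time stands still between calls to the robot, and variables do not carry over. Pictures are saved under pics/ and viewed, and the job is handed in when it is done.

```bash
ls; mkdir -p pics
python3 - <<'E'
from station import *
import cv2
for n in ["side","top","wrist"]:
    im=read_camera(n); cv2.imwrite(f"pics/{n}0.png",im[:,:,::-1])
    i=camera_info(n); print(n,{k:(v.round(4).tolist() if hasattr(v,'round') else v) for k,v in i.items()})
print(get_time(),get_ee_rot(),get_tcp_pos())
E
```

```text
pics
side {'intrinsics': [[384.2277, 0.0, 276.1667], [0.0, 384.2277, 205.7438], [0.0, 0.0, 1.0]], 'T': [[0.7799, 0.4345, -0.4505, 0.0476], [-0.6259, 0.5374, -0.5652, -0.6198], [-0.0035, 0.7228, 0.6911, 0.8514], [0.0, 0.0, 0.0, 1.0]]}
top {'intrinsics': [[435.8542, 0.0, 284.6109], [0.0, 435.8542, 205.7324], [0.0, 0.0, 1.0]], 'T': [[-0.0287, 0.9949, -0.0964, 0.4042], [-0.9994, -0.0306, -0.0175, -0.0018], [-0.0204, 0.0959, 0.9952, 1.2294], [0.0, 0.0, 0.0, 1.0]]}
wrist {'intrinsics': [[318.8214, 0.0, 283.8645], [0.0, 318.8214, 207.4973], [0.0, 0.0, 1.0]], 'tool_from_camera': [[1.0, -0.0005, -0.0005, -0.0], [-0.0006, -0.9687, -0.2482, -0.0686], [-0.0003, 0.2482, -0.9687, -0.1934], [0.0, 0.0, 0.0, 1.0]]}
0.15 [ 3.20342865e-04  8.03585056e-01  5.95189667e-01 -4.62763561e-04] [0.18202116 0.59744429 0.19050674]
```

View pics/top0.png

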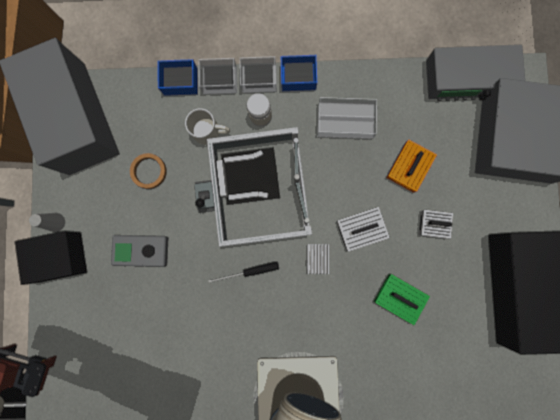

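View pics/side0.png

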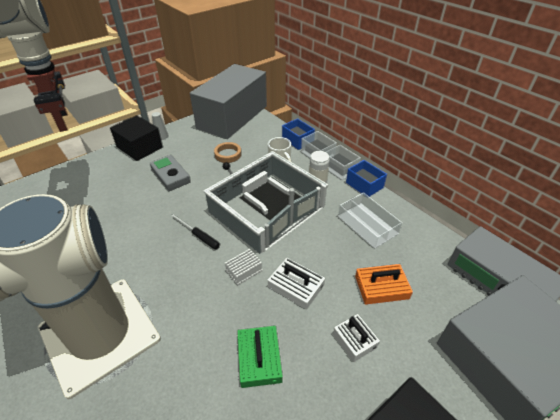

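View pics/wrist0.png

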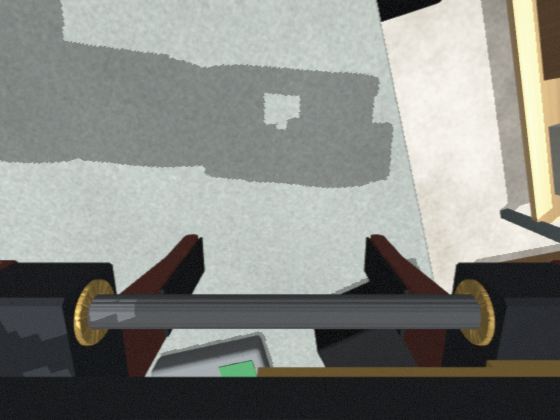

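The top view shows the bay at about (260,187), with its doorway facing right (world -y). The lever ball is at (200,202), the long module at (362,229) and the short module at (437,224). The green and orange cases are decoys. I'll zoom in next.

Run:
```python
import cv2
im=cv2.imread("pics/top0.png")
cv2.imwrite("pics/z1.png",cv2.resize(im[115:265,180:330],(800,800),interpolation=cv2.INTER_CUBIC)[:, :][:600*800//800+200][:800][0:800] if 0 else cv2.resize(im[120:255,185:325],None,fx=4.4,fy=4.4,interpolation=cv2.INTER_CUBIC))
cv2.imwrite("pics/z2.png",cv2.resize(im[195:285,295:465],None,fx=4.4,fy=4.4,interpolation=cv2.INTER_CUBIC))
im=cv2.imread("pics/side0.png")
cv2.imwrite("pics/z3.png",cv2.resize(im[145:310,195:395],None,fx=3.6,fy=3.6,interpolation=cv2.INTER_CUBIC))
```

```text
(no output)
```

View pics/z1.png

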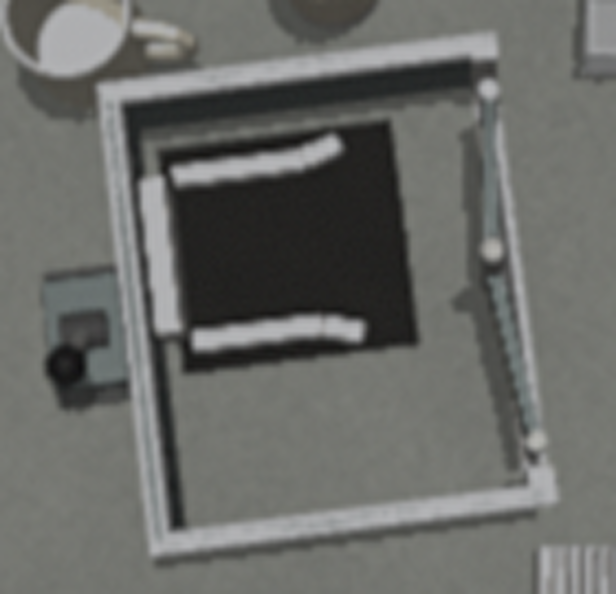

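View pics/z2.png

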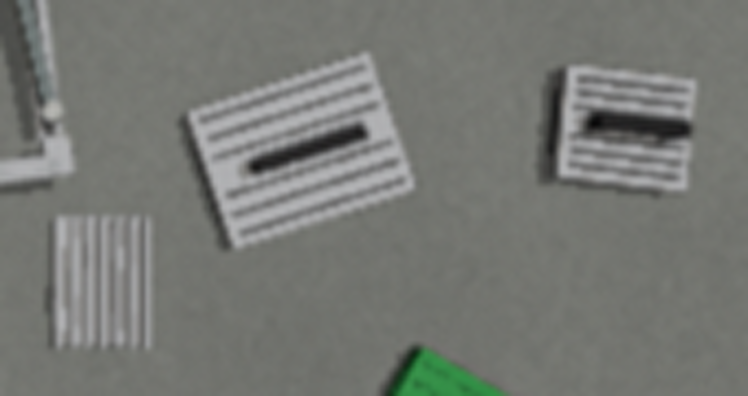

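View pics/z3.png

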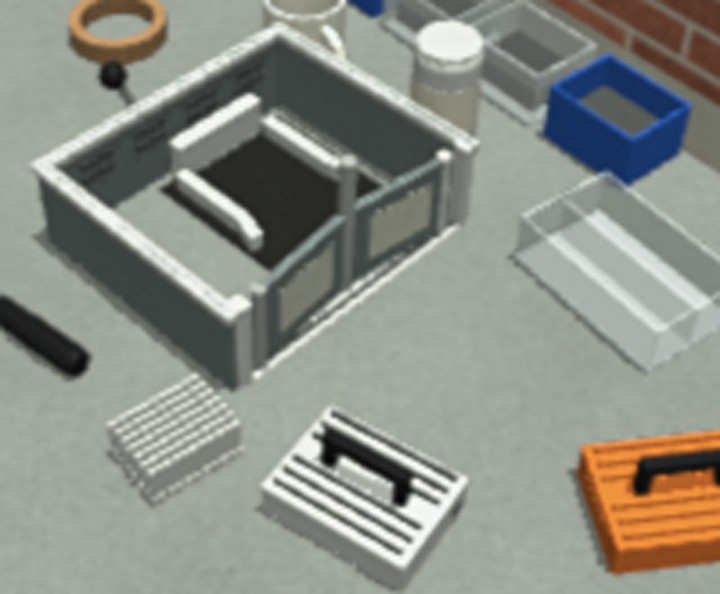

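Bay features in z1 (4.4x zoom, offset 185,120): pivot cap (536,440), fold pin top (491,250), free-end cap (487,90), inner back corners (125,105) and (172,525), lever ball (66,364). I'll cast these to bench coordinates, and use colour masks for the mat, the handle and the module.

```bash
cat > h.py <<'E'
import numpy as np, cv2
from station import *
def ray(n,uv):
    i=camera_info(n);K=np.array(i["intrinsics"]);T=np.array(i["T"])
    d=np.array([(uv[0]-K[0,2])/K[0,0],-(uv[1]-K[1,2])/K[1,1],-1.])
    return T[:3,3],T[:3,:3]@d
def cast(n,uv,z):
    o,d=ray(n,uv); return o+d*(z-o[2])/d[2]
def tri(a,b):
    A=np.zeros((3,3));B=np.zeros(3)
    for n,uv in (a,b):
        o,d=ray(n,uv);d=d/np.linalg.norm(d);P=np.eye(3)-np.outer(d,d);A+=P;B+=P@o
    return np.linalg.solve(A,B)
def proj(n,p):
    i=camera_info(n);K=np.array(i["intrinsics"]);T=np.array(i["T"])
    c=T[:3,:3].T@(np.array(p)-T[:3,3]); return np.array([K[0,0]*c[0]/-c[2]+K[0,2],-K[1,1]*c[1]/-c[2]+K[1,2]])
E
python3 - <<'E'
from h import *
np.set_printoptions(precision=4,suppress=True)
Z=lambda u,v:(u/4.4+185-.4,v/4.4+120-.4)
S=lambda u,v:(u/3.6+195-.4,v/3.6+145-.4)
for nm,p,z in [("pivot",(536,440),.09),("fold",(491,250),.144),("free",(487,90),.09),("iTL",(125,105),.09),("iBL",(172,525),.09),
 ("oTL",(100,87),.09),("oBL",(155,555),.09),("oTR",(497,38),.09),("oBR",(553,498),.09),("ball",(66,364),.095),
 ("trackTop",(500,110),.0),]:
    print(nm,cast("top",Z(*p),z))
print("fold tri",tri(("top",Z(491,250)),("side",S(348,160))))
print("ball tri",tri(("top",Z(66,364)),("side",S(112,75))))
im=cv2.imread("pics/top0.png");g=im.max(2)
m=np.zeros_like(g);m[130:215,215:290]=(g[130:215,215:290]<45)*255
m=cv2.morphologyEx(m,cv2.MORPH_OPEN,np.ones((3,3)))
c=max(cv2.findContours(m,0,2)[0],key=cv2.contourArea);r=cv2.boxPoints(cv2.minAreaRect(c));
print("mat",r.round(1).tolist());q=[cast("top",x,0) for x in r];print(np.array(q))
for nm,(x0,y0,x1,y1),L in [("long",(335,205,392,255),0),("short",(418,205,458,242),0)]:
    s=g[y0:y1,x0:x1]
    dk=((s<38)*255).astype(np.uint8)
    n,l,st,cc=cv2.connectedComponentsWithStats(dk);k=1+st[1:,4].argmax()
    ys,xs=np.nonzero(l==k);pts=np.float32(np.c_[xs+x0,ys+y0]);rr=cv2.minAreaRect(pts);b=cv2.boxPoints(rr)
    print(nm,"handle",st[k,4],rr,cast("top",rr[0],.069)); 
    w=np.array([cast("top",x,.069)[:2] for x in pts]);w-=w.mean(0);print("dir",np.degrees(np.arctan2(*np.linalg.svd(w,full_matrices=False)[2][0][::-1])))
    br=((s>125)*255).astype(np.uint8);br=cv2.morphologyEx(br,cv2.MORPH_CLOSE,np.ones((7,7)))
    c=max(cv2.findContours(br,0,2)[0],key=cv2.contourArea);R=cv2.boxPoints(cv2.minAreaRect(c))+[x0,y0]
    Q=np.array([cast("top",x,.034)[:2] for x in R]);print(Q, Q.mean(0),np.linalg.norm(np.diff(Q,axis=0),axis=1),np.degrees(np.arctan2(*(np.diff(Q,axis=0)[:2].T[::-1]))))
E
```

```text
pivot [ 0.4764 -0.0378  0.09  ]
fold [ 0.5826 -0.014   0.144 ]
free [ 0.6894 -0.0152  0.09  ]
iTL [0.6876 0.2047 0.09  ]
iBL [0.4323 0.18   0.09  ]
oTL [0.6993 0.2198 0.09  ]
oBL [0.4149 0.1904 0.09  ]
oTR [ 0.7214 -0.0223  0.09  ]
oBR [ 0.4417 -0.0467  0.09  ]
ball [0.53   0.2412 0.095 ]
trackTop [ 0.6984 -0.0244  0.    ]
fold tri [ 0.5833 -0.0144  0.1435]
ball tri [0.5291 0.2403 0.0998]
mat [[222.89999389648438, 153.5], [273.0, 147.60000610351562], [278.79998779296875, 197.10000610351562], [228.8000030517578, 203.0]]
[[0.6795 0.1928 0.    ]
 [0.6919 0.0483 0.    ]
 [0.5485 0.0355 0.    ]
 [0.5361 0.1783 0.    ]]
long handle 3 ((353.2500305175781, 232.25003051757812), (0.7071067094802856, 1.4142134189605713), 45.0) [ 0.4405 -0.1613  0.069 ]
dir 132.99923231967657
[[ 0.4758 -0.1158]
 [ 0.521  -0.2411]
 [ 0.4249 -0.2735]
 [ 0.3803 -0.1492]] [ 0.4505 -0.1949] [0.1332 0.1014 0.1321] [ -70.1847 -161.3457]
short handle 48 ((439.486328125, 223.1160430908203), (21.089845657348633, 2.4536662101745605), 6.709837436676025) [ 0.4579 -0.3897  0.069 ]
dir 81.86793317647141
[[ 0.4195 -0.3486]
 [ 0.4997 -0.3613]
 [ 0.489  -0.4422]
 [ 0.409  -0.429 ]] [ 0.4543 -0.3953] [0.0812 0.0816 0.081 ] [ -9.0226 -97.5361]
```

Bay yaw is about 5.3° (world) with its origin near (0.586,-0.027). The long module is near (0.450,-0.195) with its handle at about 110°. I'll take one wrist-camera look from above to refine these.

```bash
cat >> h.py <<'E'
def Q(deg):
    a=np.radians(deg); return [0.,np.cos(a/2),np.sin(a/2),0.]
from scipy.spatial.transform import Rotation as Ro
def wpose():
    q=np.array(get_ee_rot());T=np.eye(4);T[:3,:3]=Ro.from_quat(q[[1,2,3,0]]).as_matrix();T[:3,3]=get_tcp_pos()
    return T
def wcast(T,uv,z):
    i=camera_info("wrist");K=np.array(i["intrinsics"]);C=T@np.array(i["tool_from_camera"])
    d=C[:3,:3]@np.array([(uv[0]-K[0,2])/K[0,0],-(uv[1]-K[1,2])/K[1,1],-1.])
    o=C[:3,3]; return o+d*(z-o[2])/d[2]
E
python3 - <<'E'
from h import *
t=get_time()
for p in ([.42,-.07,.33],[.42,-.07,.28]):
    print(inverse_kinematics(p,Q(-85)))
move_pose([.42,-.07,.30],Q(-85))
T=wpose();im=read_camera("wrist");np.save("T1.npy",T);cv2.imwrite("pics/w1.png",im[:,:,::-1]);print(get_time()-t,T.round(3).tolist())
E
```

```text
[-1.93100145e-01 -3.75003113e-02  1.87791560e+00 -4.44089210e-16
  1.30117736e+00  1.29042972e+00]
[-1.93100145e-01  9.77788938e-03  1.94671708e+00 -4.44089210e-16
  1.18509768e+00  1.29042972e+00]
2.5917 [[0.088, -0.996, -0.0, 0.42], [-0.996, -0.088, 0.0, -0.07], [-0.0, 0.0, -1.0, 0.3], [0.0, 0.0, 0.0, 1.0]]
```

View pics/w1.png

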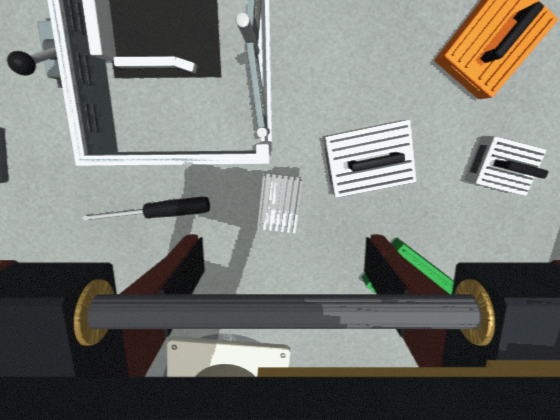

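The wrist view shows the fold pin top at about (243,19), the pivot cap at (262,132), the mat's near corner at (221,77), the long module at (370,159) with its handle at (377,160), and the lever ball at (21,62). I'll zoom in for accurate pixels.

Run:
```python
import cv2
im=cv2.imread("pics/w1.png")
a=cv2.resize(im[0:170,215:285],None,fx=3.5,fy=3.5,interpolation=cv2.INTER_CUBIC)
b=cv2.resize(im[112:202,315:425],None,fx=4.5,fy=4.5,interpolation=cv2.INTER_CUBIC)
import numpy as np
o=np.zeros((600,245+495+10,3),np.uint8);o[:595,:245]=a;o[:405,255:]=b
cv2.imwrite("pics/w1z.png",o)
cv2.imwrite("pics/w1y.png",cv2.resize(im[0:175,0:285],None,fx=2.8,fy=2.8,interpolation=cv2.INTER_CUBIC))
```

```text
(no output)
```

View pics/w1z.png

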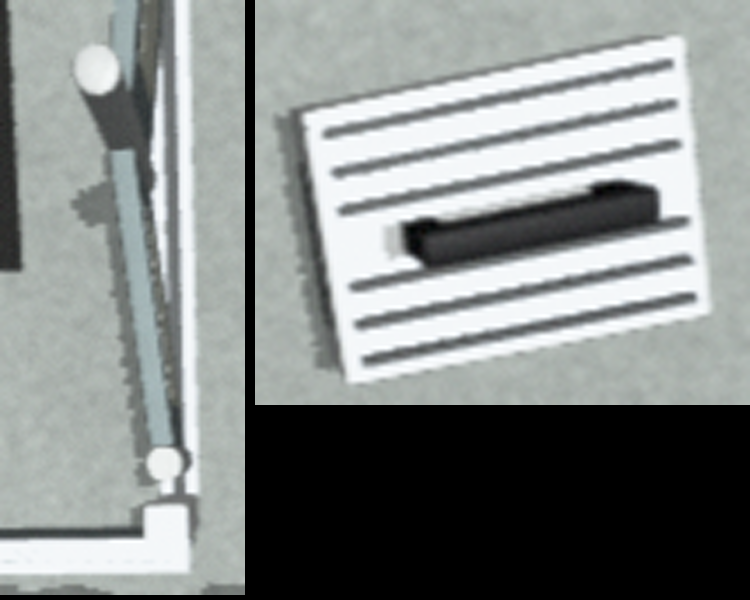

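View pics/w1y.png

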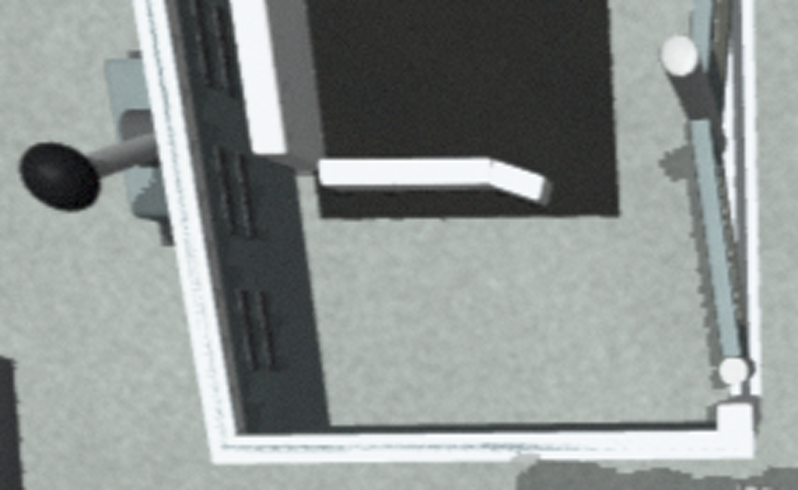

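Run:
```python
from h import *
np.set_printoptions(precision=4,suppress=True)
T=np.load("T1.npy")
A=lambda u,v:(u/3.5+215-.4,v/3.5-.4)
B=lambda u,v:((u-255)/4.5+315-.4,v/4.5+112-.4)
C=lambda u,v:(u/2.8-.3,v/2.8-.3)
P={}
for n,f,p,z in [("pin",A,(97,69),.144),("piv",A,(164,462),.09),
 ("m1",B,(303,112),.034),("m2",B,(682,38),.034),("m3",B,(711,312),.034),("m4",B,(347,383),.034),
 ("stopA",C,(320,160),.018),("stopB",C,(487,157),.018),("endA",C,(265,0),.04),("endB",C,(285,150),.04),
 ("mat1",C,(619,215),0),("mat2",C,(322,217),0),("mat3",C,(607,0),0),("inner",C,(330,425),0),("innerT",C,(238,434),.09),("ball",C,(60,176),.095)]:
    P[n]=wcast(T,f(*p),z)[:2];print(n,P[n])
m=np.array([P["m%d"%i] for i in (1,2,3,4)]);print("mod",m.mean(0),[np.linalg.norm(m[i]-m[i-1]) for i in range(4)])
for i,j in ((1,0),(2,3),(0,3),(1,2)):
    d=m[i]-m[j];print(np.degrees(np.arctan2(d[1],d[0])))
for y in (4.5,5,5.5,6):
    a=np.radians(y);R=np.array([[np.cos(a),-np.sin(a)],[np.sin(a),np.cos(a)]])
    print(y)
    for n,b in (("piv",(-.11,0)),("innerT",(-.138,.226)),("inner",(-.138,.226)),("stopA",(-.008,None)),("stopB",(-.008,None)),("endB",(None,.21)),("endA",(None,.21))):
        q=R.T@P[n]; print(n,[None if bb is None else round(q[k]-bb,4) for k,bb in enumerate(b)])
```

```text
pin [ 0.5836 -0.0135]
piv [ 0.4769 -0.0362]
m1 [ 0.4768 -0.1224]
m2 [ 0.5094 -0.2362]
m3 [ 0.4258 -0.2615]
m4 [ 0.392  -0.1472]
stopA [0.5568 0.1774]
stopB [0.5654 0.0958]
endA [0.618 0.188]
endB [0.5564 0.1824]
mat1 [0.5468 0.0339]
mat2 [0.5322 0.1867]
mat3 [0.6444 0.0437]
inner [0.4256 0.1869]
innerT [0.4291 0.1824]
ball [0.5297 0.2456]
mod [ 0.451  -0.1918] [np.float64(0.08841310657257336), np.float64(0.1183823797681933), np.float64(0.08732676442077535), np.float64(0.11915680686615737)]
-74.03609274878029
-73.50967267578399
16.332722858192035
16.84215070984307
4.5
piv [np.float64(0.5826), np.float64(-0.0735)]
innerT [np.float64(0.5801), np.float64(-0.0778)]
inner [np.float64(0.577), np.float64(-0.0731)]
stopA [np.float64(0.577), None]
stopB [np.float64(0.5792), None]
endB [None, np.float64(-0.0719)]
endA [None, np.float64(-0.071)]
5
piv [np.float64(0.5819), np.float64(-0.0777)]
innerT [np.float64(0.5813), np.float64(-0.0817)]
inner [np.float64(0.5783), np.float64(-0.0769)]
stopA [np.float64(0.5781), None]
stopB [np.float64(0.5796), None]
endB [None, np.float64(-0.0768)]
endA [None, np.float64(-0.0766)]
5.5
piv [np.float64(0.5812), np.float64(-0.0818)]
innerT [np.float64(0.5826), np.float64(-0.0855)]
inner [np.float64(0.5796), np.float64(-0.0808)]
stopA [np.float64(0.5792), None]
stopB [np.float64(0.58), None]
endB [None, np.float64(-0.0818)]
endA [None, np.float64(-0.0821)]
6
piv [np.float64(0.5805), np.float64(-0.0859)]
innerT [np.float64(0.5838), np.float64(-0.0894)]
inner [np.float64(0.5808), np.float64(-0.0846)]
stopA [np.float64(0.5803), None]
stopB [np.float64(0.5803), None]
endB [None, np.float64(-0.0868)]
endA [None, np.float64(-0.0876)]
```

Bay fit: yaw 5.5°, origin (0.585,-0.0255), consistent across the pivot, stops and walls to about 2 mm. Gate q is about 0.11. The long module is at (0.451,-0.192) with y axis at 106.3°. Next, fold the gate with the jaws caging the pin.

```bash
cat >> h.py <<'E'
YAW=5.5
_a=np.radians(YAW);RB=np.array([[np.cos(_a),-np.sin(_a)],[np.sin(_a),np.cos(_a)]]);OB=np.array([.5851,-.0255])
def bay(x,y,z): return [*(OB+RB@np.array([x,y])),z]
def pin(q,z,r=.11): return bay(-.11+r*np.cos(q),r*np.sin(q),z)
def gq(q): return Q(YAW+90+np.degrees(q)-180)
def snap(n,name):
    T=wpose();im=read_camera(n);cv2.imwrite(f"pics/{name}.png",im[:,:,::-1]);return T,im
E
python3 - <<'E'
from h import *
q0=.114
command_gripper(.38)
move_pose(pin(q0,.17),gq(q0)); movel(pin(q0,.10),v=.12)
command_gripper(.25)
print(get_time(),get_ft_force(),get_grip_width())
for q in np.linspace(.25,1.40,9):
    movel(pin(q,.10),gq(q),v=.15)
print(get_time(),get_ft_force())
for q in (1.44,1.47,1.50):
    r=movel(pin(q,.10),gq(q),v=.05,until_force=8); print(q,r,get_ft_force(),get_tcp_pos())
    if r: break
print(get_time()); snap("top","t2"); snap("side","s2")
E
python3 -c "
import cv2,numpy as np
a=cv2.imread('pics/t2.png')[110:260,180:400];b=cv2.imread('pics/s2.png')[145:310,195:395]
cv2.imwrite('pics/c2.png',np.vstack([cv2.resize(a,(440,300)),cv2.resize(b,(440,300))]))"
```

```text
5.725 [ 0.13692845 -0.64789127  0.02359192] 0.24917232944541526
8.3417 [ 0.12088134 -0.72879584 -0.57766495]
1.44 False [ 0.17468931 -0.15280754 -0.1387648 ] [0.48012067 0.07383735 0.10005586]
1.47 False [ 4.85454899 -0.69640547 -3.99139942] [0.47905798 0.07400678 0.10043693]
1.5 False [ 13.82811531  -1.18741182 -11.04832368] [0.47899787 0.07409294 0.10096653]
9.0917
```

View pics/c2.png

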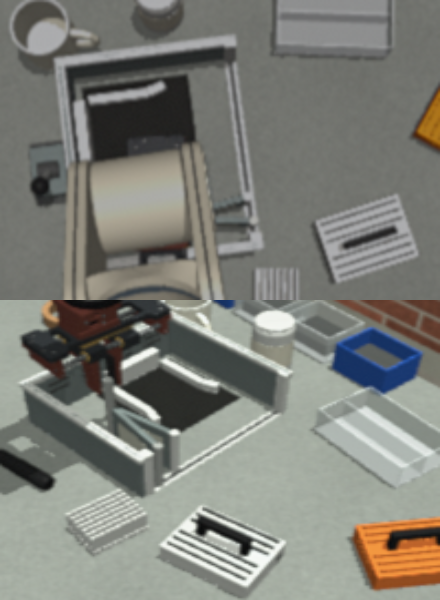

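The gate is collapsed against the pivot side: the panels are folded in both views and the pin is hard on its limit. Next, grasp the long module's handle.

```bash
python3 - <<'E'
from h import *
movel(pin(1.425,.10),gq(1.425),v=.1); print(get_ft_force())
movel(pin(1.425,.19),v=.25)
m=[.451,-.192]
command_gripper(.5)
move_pose([*m,.17],Q(16.3)); 
T,im=snap("wrist","w3")
movel([*m,.043],v=.15); 
print(get_time(),get_ft_force())
command_gripper(.0)
print(get_grip_width()*88,get_ft_force(),get_ft_torque(),get_tcp_pos(),get_time()); snap("side","s3");snap("top","t3")
E
python3 -c "
import cv2,numpy as np
a=cv2.imread('pics/t3.png')[110:260,180:400];b=cv2.imread('pics/s3.png')[145:310,195:395]
cv2.imwrite('pics/c3.png',np.vstack([cv2.resize(a,(440,300)),cv2.resize(b,(440,300))]))"
```

```text
[-0.794661    0.52447803  0.00160775]
12.5917 [ 0.14381432 -0.3423991   0.35156383]
1.1876842958539744 [0.25249274 0.0603018  0.34895301] [-0.01092129  0.08651073 -0.00497625] [ 0.45097884 -0.19200345  0.04295848] 13.3833
```

View pics/c3.png

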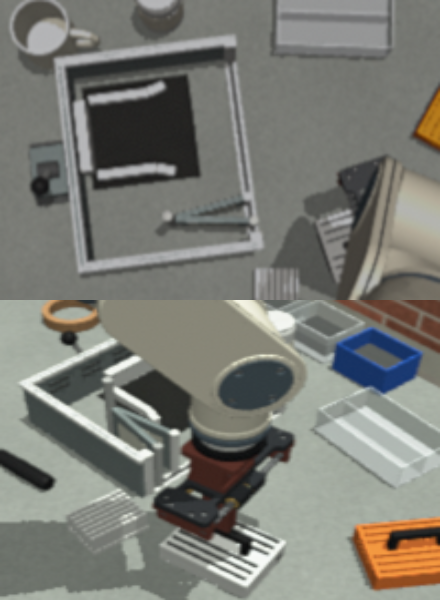

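The grip width is only 1.2 mm, so the fingers missed the bar. I'll look at the wrist pictures.

Run:
```python
from h import *
print(wpose().round(3).tolist()); snap("wrist","w4")
import cv2
cv2.imwrite("pics/s3z.png",cv2.resize(cv2.imread("pics/s3.png")[230:320,230:330],None,fx=6,fy=6,interpolation=cv2.INTER_CUBIC))
```

```text
[[0.96, 0.281, -0.0, 0.451], [0.281, -0.96, 0.0, -0.192], [-0.0, -0.0, -1.0, 0.043], [0.0, 0.0, 0.0, 1.0]]
```

View pics/w3.png

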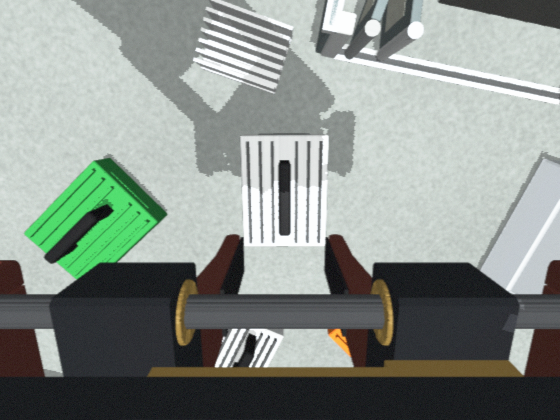

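View pics/w4.png

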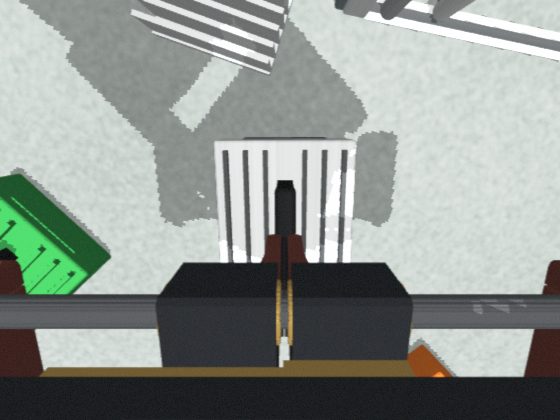

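View pics/s3z.png

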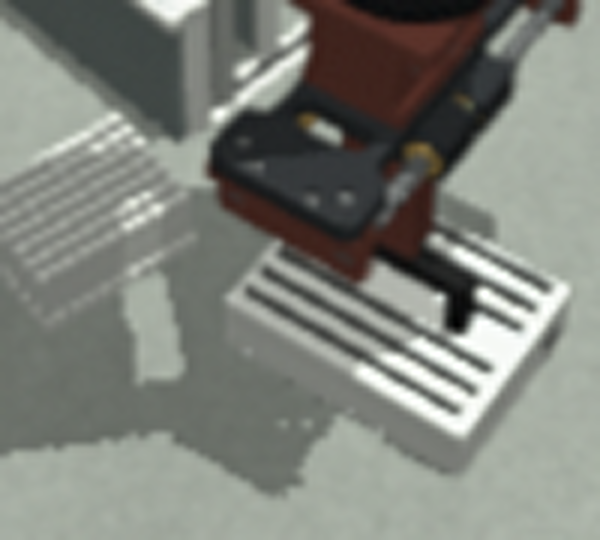

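Run:
```python
import cv2
cv2.imwrite("pics/w4z.png",cv2.resize(cv2.imread("pics/w4.png")[170:370,230:340],None,fx=3,fy=3,interpolation=cv2.INTER_CUBIC))
```

```text
(no output)
```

View pics/w4z.png

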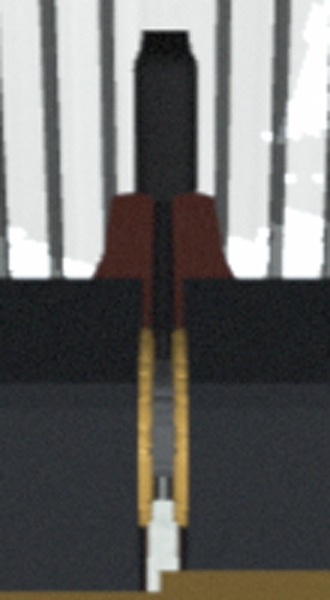

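Run:
```python
from h import *
np.set_printoptions(precision=1,suppress=True)
T=wpose()
for z in (0,-.019,-.026,-.04):
  for y in (-.01,.01):
    p=(T@[0,y,z,1])[:3]; print(z,y,proj("side",p),(proj("side",p)-230)*6)
for e in (-.036,.036):
  for h in (.055,.069): print("bar end",e,h,(proj("side",(T@[0,e,.043-h,1])[:3])-230)*6)
```

```text
0 -0.01 [292.3 274. ] [373.9 263.8]
0 0.01 [298.9 277.6] [413.3 285.9]
-0.019 -0.01 [292.5 269.5] [375.  236.8]
-0.019 0.01 [299.2 273.2] [415.  258.9]
-0.026 -0.01 [292.6 267.8] [375.4 226.7]
-0.026 0.01 [299.3 271.5] [415.7 248.8]
-0.04 -0.01 [292.7 264.4] [376.3 206.1]
-0.04 0.01 [299.5 268. ] [417.  228.3]
bar end -0.036 0.055 [323.8 218.7]
bar end -0.036 0.069 [324.2 198.5]
bar end 0.036 0.055 [467.2 298.2]
bar end 0.036 0.069 [469.  278.2]
```

Run:
```python
from h import *
p=np.array(get_tcp_pos())
r=movel(list(p+[.012,.004,0]),v=.04,until_force=15)
print(r,get_ft_force(),get_ft_torque(),get_grip_width(),get_time())
snap("wrist","w5");snap("side","s5")
a=cv2.imread("pics/w5.png")[120:370,200:370];b=cv2.imread("pics/s5.png")[230:320,230:350]
o=np.zeros((600,790,3),np.uint8);a=cv2.resize(a,None,fx=2.3,fy=2.3);b=cv2.resize(b,None,fx=3.2,fy=3.2,interpolation=2);o[:a.shape[0],:a.shape[1]]=a;o[:b.shape[0],400:400+b.shape[1]]=b
cv2.imwrite("pics/c5.png",o)
```

```text
False [-0.43032559  0.64771357 -0.1682953 ] [-0.05427698  0.02189292  0.02369937] 0.0018271447277771735 14.0
```

View pics/c5.png

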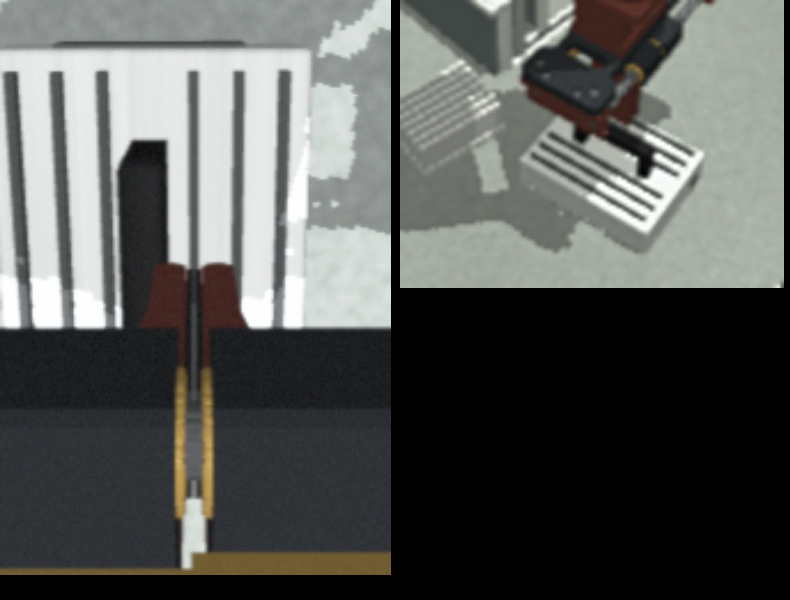

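The fingers passed over the bar and the module didn't move, so the real tips are higher than the reported TCP. I'll measure the offset by gently touching the bar top with shut fingers.

Run:
```python
from h import *
m=[.451,-.192]
movel([.463,-.188,.06],v=.15);movel([*m,.06],v=.15)
r=movel([*m,.015],v=.03,until_force=4)
print(r,get_tcp_pos(),get_ft_force(),get_time())
snap("wrist","w6");snap("side","s6")
movel([*m,get_tcp_pos()[2]+.01],v=.15)
a=cv2.imread("pics/w6.png")[120:370,200:370];b=cv2.imread("pics/s6.png")[230:320,230:350]
o=np.zeros((600,790,3),np.uint8);a=cv2.resize(a,None,fx=2.3,fy=2.3);b=cv2.resize(b,None,fx=3.2,fy=3.2,interpolation=2);o[:a.shape[0],:a.shape[1]]=a;o[:b.shape[0],400:400+b.shape[1]]=b
cv2.imwrite("pics/c6.png",o)
```

```text
True [ 0.45100068 -0.19196353  0.03774384] [-0.46795964  1.43624209  6.92174875] 15.4583
```

View pics/c6.png

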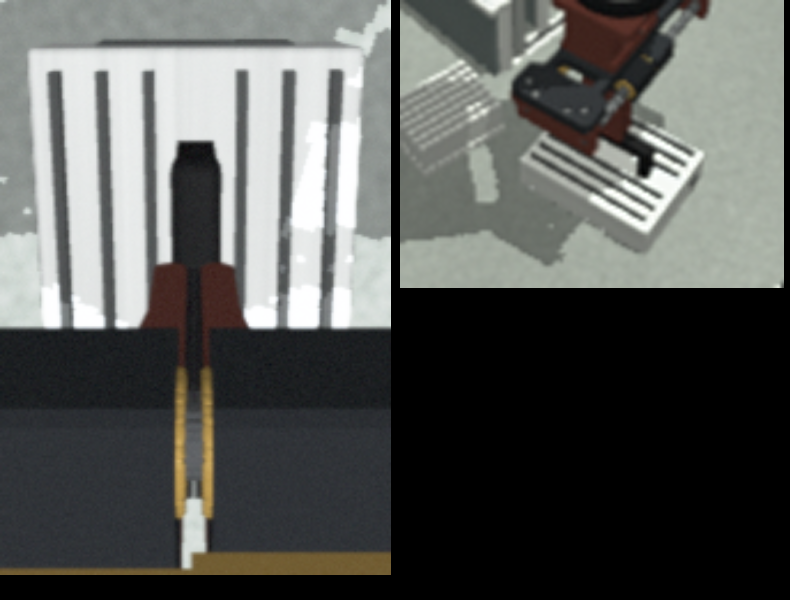

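Contact was at TCP z=0.038 against a bar top at 0.069, so the tips sit about 31 mm above the nominal TCP. I'll grasp again at TCP z=0.021, which puts the tips near 0.052.

Run:
```python
from h import *
m=[.451,-.192]
movel([*m,.055],v=.2)
command_gripper(.45)
r=movel([*m,.021],v=.06,until_force=8); print(r,get_tcp_pos(),get_ft_force())
command_gripper(.0)
print(get_grip_width()*88,get_ft_force(),get_ft_torque(),get_time())
snap("wrist","w7");snap("top","t7")
```

```text
False [ 0.4509466  -0.19198396  0.02081752] [ 0.4110568  -0.22404234  0.81514535]
11.577046637769069 [-0.19879366  0.32772926  1.21043086] [ 0.03597093 -0.06778844 -0.02957905] 18.0833
```

View pics/w7.png

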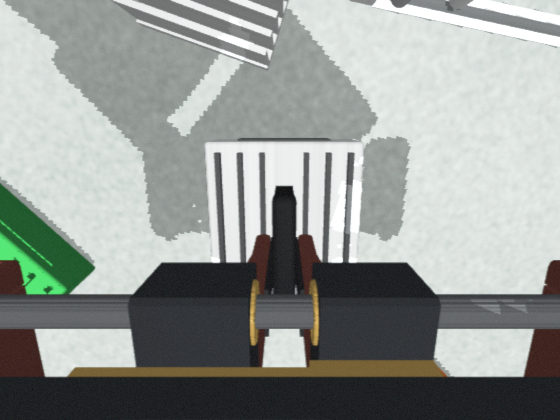

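Run:
```python
from h import *
np.set_printoptions(precision=3,suppress=True)
print("tray",cast("top",(318,138),0),cast("top",(376,138),0),"hs",cast("top",(328,245),.038))
# verify gate/seat in bay frame from t7
print(bay(.04,-.11,0),bay(.04,.15,0))
z=get_tcp_pos()[2]
r=movel([.51,-.17,z],Q(13),v=.10,until_force=20);print(r,get_ft_force())
if not r:
    r=movel(bay(.04,-.105,z),Q(5.5),v=.12,until_force=20);print(r,get_ft_force(),get_tcp_pos(),get_grip_width(),get_time())
T,im=snap("wrist","w8");np.save("T8.npy",T);snap("top","t8");snap("side","s8")
a=cv2.imread("pics/t8.png")[100:260,180:400];b=cv2.imread("pics/s8.png")[145:310,195:415]
cv2.imwrite("pics/c8.png",np.vstack([cv2.resize(a,(440,300)),cv2.resize(b,(440,300))]))
```

```text
tray [ 0.716 -0.082  0.   ] [ 0.71  -0.248  0.   ] hs [ 0.409 -0.096  0.038]
[np.float64(0.6354588807119117), np.float64(-0.13115975171958072), 0] [np.float64(0.6105389850566535), np.float64(0.1276432598558858), 0]
True [3.229 3.001 1.971]
```

View pics/c8.png

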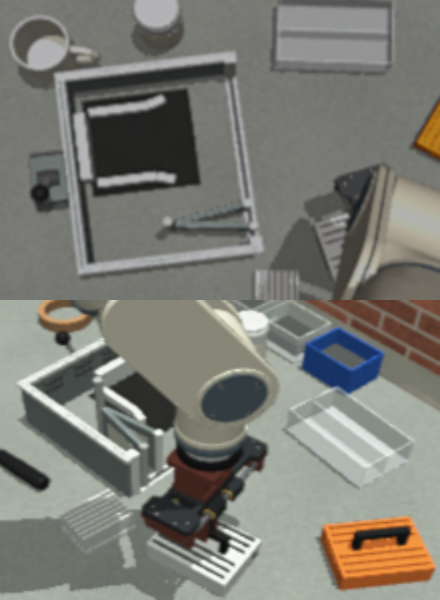

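View pics/w8.png

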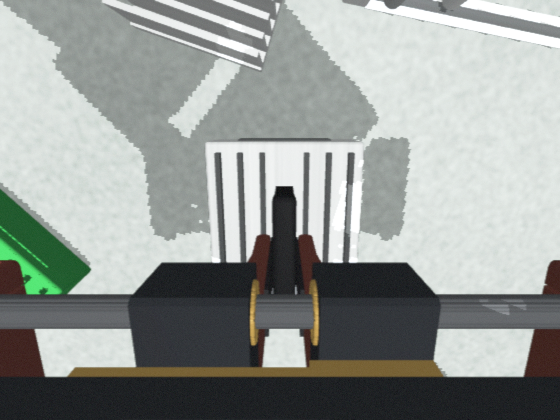

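Run:
```python
from h import *
p=np.array(get_tcp_pos());print(p,get_ee_rot())
d=np.array([.51,-.17,p[2]])-p;d/=np.linalg.norm(d)
for k in (4,8,12):
    r=movel(list(p+d*k/1000),v=.02,until_force=30);print(r,get_ft_force(),get_ft_torque(),get_tcp_pos(),get_time())
```

```text
[ 0.45435479 -0.19040737  0.02122253] [-3.50750503e-04  9.90176575e-01  1.39812093e-01 -1.67502474e-03]
False [-7.23913704 -2.91948093  9.43104295] [-0.74655767  0.88643832 -0.04214285] [ 0.45572384 -0.18932246  0.02127484] 18.975
False [-8.73398963 -3.69082012 11.91314122] [-0.70448787  1.40249813 -0.04433685] [ 0.45870394 -0.18780065  0.02126401] 19.325
False [-9.22587919 -4.08538239 13.10990121] [-0.613106    1.40590254 -0.08286186] [ 0.46224446 -0.18631252  0.02122853] 19.675
```

The grip works: the module drags at about 10 N with about 13 N of down-press, so it isn't lifting. The earlier stop was a start-up transient, so I'll continue.

Run:
```python
from h import *
np.set_printoptions(precision=3,suppress=True)
z=.0213
for tgt,a in (([.50,-.172,z],13),([.57,-.150,z],9),(bay(.04,-.105,z),5.5)):
    r=movel(tgt,Q(a),v=.08,until_force=35);print(r,get_ft_force(),get_tcp_pos(),get_grip_width()*88,get_time())
    if r: break
T,im=snap("wrist","w9");np.save("T9.npy",T);snap("top","t9");snap("side","s9")
a=cv2.imread("pics/t9.png")[100:260,180:400];b=cv2.imread("pics/s9.png")[145:310,195:415]
cv2.imwrite("pics/c9.png",np.vstack([cv2.resize(a,(440,300)),cv2.resize(b,(440,300))]))
```

```text
False [-1.243  0.833  4.716] [ 0.499 -0.172  0.021] 11.927497550360265 20.2917
False [-6.573 -1.015 10.49 ] [ 0.567 -0.15   0.021] 11.540138250449399 21.3583
False [-5.539 -1.463  8.684] [ 0.632 -0.127  0.021] 11.946778816023174 22.375
```

View pics/c9.png

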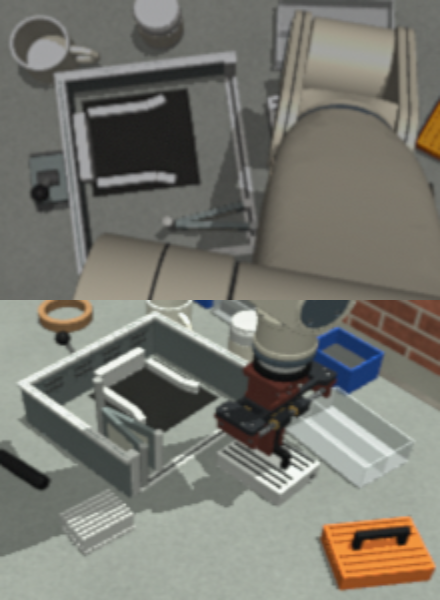

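View pics/w9.png

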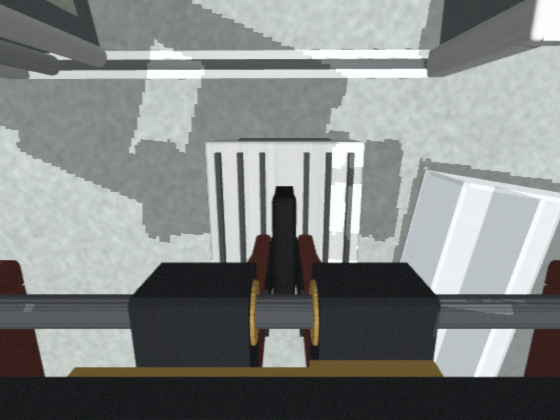

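The module is aligned with the track and its grip is steady. Next, slide it in through the doorway.

Run:
```python
from h import *
np.set_printoptions(precision=3,suppress=True)
z=.0213
for y in (-.05,0.0,.03):
    r=movel(bay(.04,y,z),Q(5.5),v=.1,until_force=30)
    b=RB.T@(np.array(get_tcp_pos()[:2])-OB);print(y,r,get_ft_force(),b,get_tcp_pos()[2],get_grip_width()*88,get_time())
    if r: break
T,im=snap("wrist","w10");np.save("T10.npy",T)
```

```text
-0.05 False [-2.527  6.451  5.592] [ 0.039 -0.049] 0.021206426078381427 11.515337808918181 23.225
0.0 False [-0.051  5.453  2.262] [0.04  0.001] 0.02122078371192717 11.937566263541363 23.875
0.03 False [0.278 3.721 2.814] [0.04  0.031] 0.021218209358582756 11.434691766159057 24.325
```

View pics/w10.png

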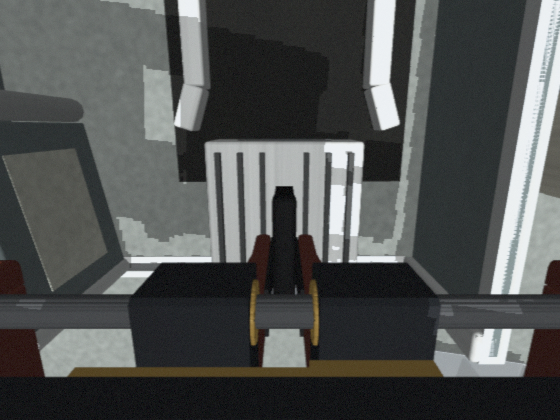

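The stop channel is centred at about column 286.5 and the module at 284.5, so I need about 1 mm of +x. Yaw matches. Push home.

Run:
```python
from h import *
np.set_printoptions(precision=3,suppress=True)
z=.0213
for y,v,f in ((.07,.08,25),(.135,.08,25),(.165,.03,15)):
    r=movel(bay(.041,y,z),Q(5.5),v=v,until_force=f)
    b=RB.T@(np.array(get_tcp_pos()[:2])-OB);print(y,r,get_ft_force(),get_ft_torque(),b,get_tcp_pos()[2],get_grip_width()*88,get_time())
    if r: break
T,im=snap("wrist","w11");np.save("T11.npy",T);snap("side","s11")
cv2.imwrite("pics/s11z.png",cv2.resize(cv2.imread("pics/s11.png")[145:310,195:395],None,fx=3,fy=3,interpolation=2))
```

```text
0.07 False [-0.182  4.091  0.295] [0.592 0.183 0.014] [0.041 0.071] 0.02123833945988258 11.964632315387535 25.025
0.135 False [-0.479  3.559  0.079] [ 0.411  0.218 -0.013] [0.041 0.136] 0.02123784279927335 11.88508830333862 25.9833
0.165 True [ 1.348 -3.356  3.152] [-0.468  0.007 -0.003] [0.041 0.15 ] 0.0212147833827327 11.43177356955081 26.6
```

View pics/w11.png

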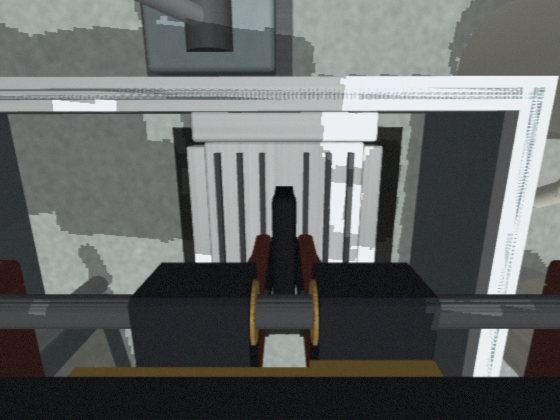

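View pics/s11z.png

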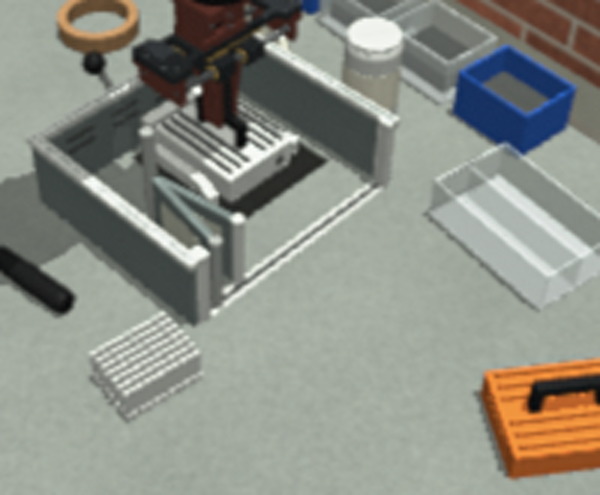

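The module is home: y stopped at 150 mm on the end stop, seated between the side stops. Next, release it and straddle the pin.

Run:
```python
from h import *
np.set_printoptions(precision=3,suppress=True)
p=cast("top",(263.3,218.2),.144)[:2];b=RB.T@(p-OB);print("pin",b,np.arctan2(b[1],b[0]+.11))
command_gripper(.45);print(get_ft_force(),get_grip_width())
p=get_tcp_pos();movel([p[0],p[1],.13],v=.2)
T,im=snap("wrist","w12");np.save("T12.npy",T)
t=get_time();q=1.42
command_gripper(.40)
move_pose(pin(q,.15),gq(q));print(get_time()-t,get_time())
snap("top","t12");snap("wrist","w13");snap("side","s12")
cv2.imwrite("pics/s12z.png",cv2.resize(cv2.imread("pics/s12.png")[145:310,195:395],None,fx=3,fy=3,interpolation=2))
```

```text
pin [-0.096  0.107] 1.4364277112471848
[-0.014  0.37  -0.386] 0.4520385000296971
0.9332999999999991 29.0083
```

View pics/w12.png

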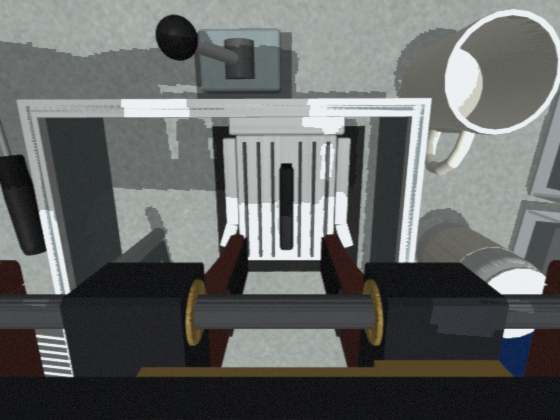

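View pics/s12z.png

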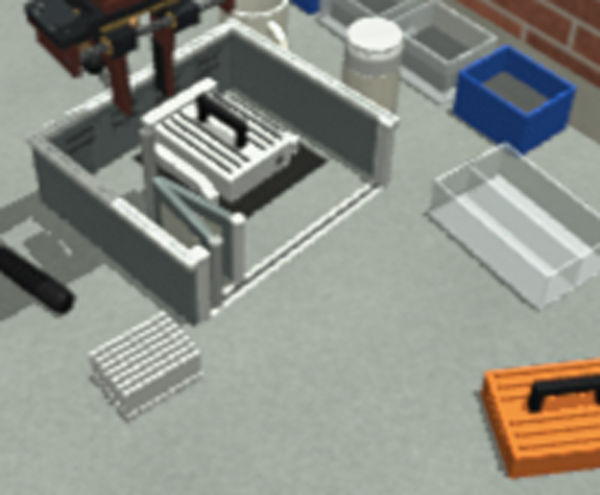

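View pics/w13.png

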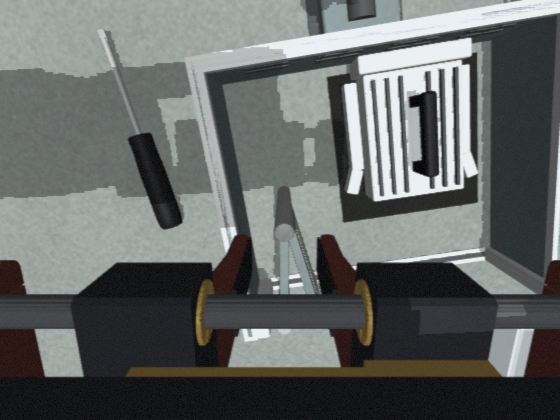

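The module is seated between the stops and the pin sits centrally between the open fingers. Next, unfold the gate.

Run:
```python
from h import *
np.set_printoptions(precision=3,suppress=True)
r=movel(pin(1.42,.085),v=.12,until_force=10);print(r,get_ft_force())
if not r:
    command_gripper(.25)
    for q in np.linspace(1.28,.04,10): movel(pin(q,.085),gq(q),v=.15)
    print(get_time(),get_ft_force())
    for q in (0,-.03,-.06,-.08):
        r=movel(pin(q,.085),gq(q),v=.04,until_force=8);f=get_ft_force()
        b=RB.T@(np.array(get_tcp_pos()[:2])-OB);print(q,r,f,b)
        if r or np.linalg.norm(f)>8: break
    print(get_time())
snap("wrist","w14")
```

```text
False [-0.084 -0.424 -0.098]
33.2083 [0.593 0.439 0.935]
0 False [ 0.318  0.405 -0.296] [-0.  0.]
-0.03 False [-0.06   1.344 -0.287] [-0.    -0.003]
-0.06 False [-1.039  9.101  0.87 ] [-0.    -0.005]
33.9667
```

View pics/w14.png

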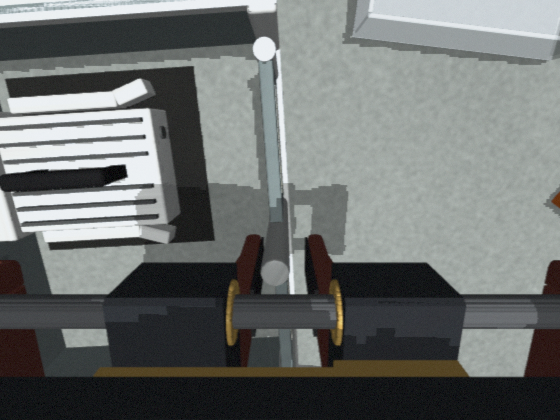

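The gate hit its shut stop at 9 N. Back off, rise, and check from above before touching the lever.

Run:
```python
from h import *
np.set_printoptions(precision=4,suppress=True)
movel(pin(-.025,.085),gq(-.025),v=.1);print(get_ft_force())
movel(pin(-.025,.17),v=.25)
command_gripper(.68)
lv=bay(-.0384+.012,.272,.13)
move_pose(lv,Q(5.5)); print(get_time(),get_joint_pos())
T,im=snap("wrist","w15");np.save("T15.npy",T);snap("top","t15");snap("side","s15")
cv2.imwrite("pics/t15z.png",cv2.resize(cv2.imread("pics/t15.png")[110:260,180:340],None,fx=4,fy=4,interpolation=2))
cv2.imwrite("pics/s15z.png",cv2.resize(cv2.imread("pics/s15.png")[135:310,195:395],None,fx=3.4,fy=3.4,interpolation=2))
```

```text
[-0.1745 -0.1438  0.4474]
36.5917 [ 0.4065  0.442   1.7636 -0.0003  0.9356  0.3124]
```

View pics/t15z.png

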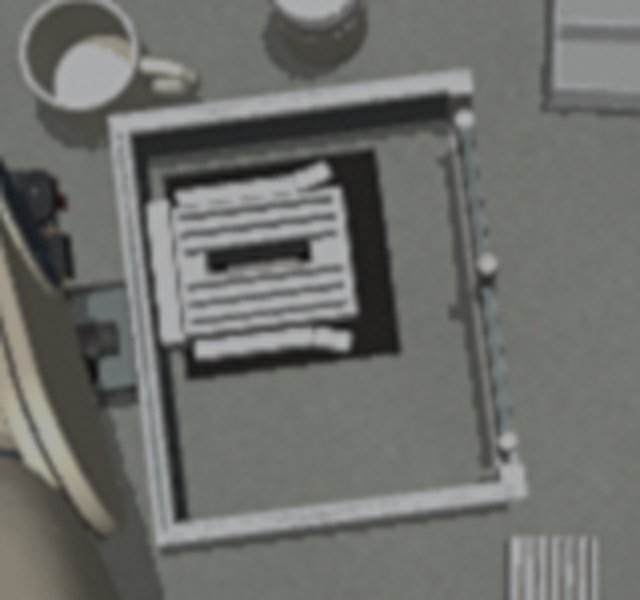

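View pics/s15z.png

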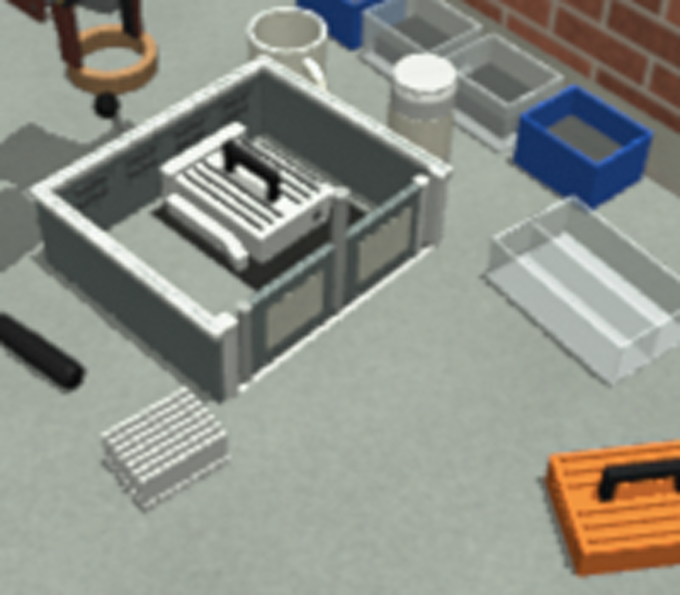

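View pics/w15.png

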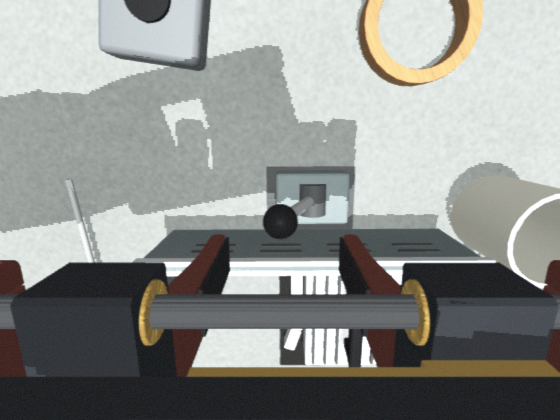

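Run:
```python
from h import *
np.set_printoptions(precision=4,suppress=True)
B=lambda p:RB.T@(np.array(p[:2])-OB)
T=np.load("T15.npy")
print("ball",B(wcast(T,(280,221),.095)), "ball top cam",B(cast("top",(200,202.3),.095)))
for n,p,z in (("pin",(487,264),.144),("free",(463,118),.09),("piv",(507,441),.09),("mug",(80,52),.09),("mugedge",(78,110),.09),("mughandle",(180,88),.05)):
    print(n,B(cast("top",(p[0]/4+179.6,p[1]/4+109.6),z)))
```

```text
ball [-0.0299  0.2706] ball top cam [-0.0294  0.2697]
pin [-0.001  -0.0014]
free [ 0.1074 -0.0003]
piv [-0.11   -0.0015]
mug [0.1855 0.249 ]
mugedge [0.1462 0.2545]
mughandle [0.1638 0.19  ]
```

The gate is shut: pivot, pin and free end are all within 1.5 mm of the track line. The ball is at bay (-30,270) and there's clearance to the mug. Throw the lever.

Run:
```python
from h import *
np.set_printoptions(precision=4,suppress=True)
B=lambda p:RB.T@(np.array(p[:2])-OB)
r=movel(bay(-.0264,.271,.054),v=.1,until_force=6);print(r,get_ft_force())
if not r:
    for x,v in ((.04,.1),(.075,.04)):
        r=movel(bay(x,.271,.054),v=v,until_force=8);print(r,get_ft_force(),B(get_tcp_pos()),get_time())
        if r: break
    movel(bay(B(get_tcp_pos())[0]-.012,.271,.054),v=.1);print(get_ft_force())
    movel(bay(B(get_tcp_pos())[0],.271,.16),v=.25)
    T,im=snap("wrist","w16");np.save("T16.npy",T);print(get_time())
```

```text
False [0.1332 0.5864 0.4639]
False [0.2011 0.1803 0.1301] [0.0396 0.2709] 38.4667
True [-1.8863  0.1216  1.0272] [0.0561 0.2707] 39.0083
[ 0.1601 -0.9238  0.2174]
39.9
```

View pics/w16.png

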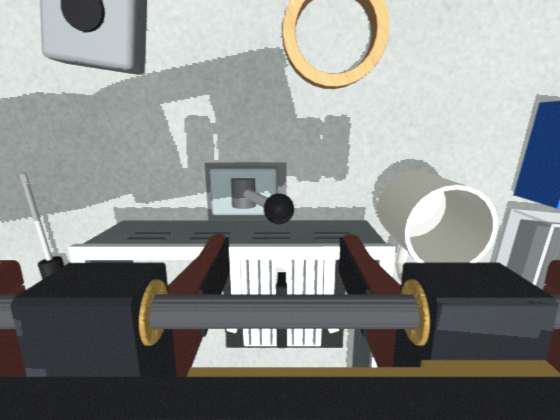

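Run:
```python
from h import *
np.set_printoptions(precision=4,suppress=True)
B=lambda p:RB.T@(np.array(p[:2])-OB)
print("ball",B(wcast(np.load("T16.npy"),(279,207.5),.095)))
move_pose([.182,.598,.25],Q(73)); print(get_time(),get_ft_force())
snap("top","t17");snap("side","s17")
cv2.imwrite("pics/t17z.png",cv2.resize(cv2.imread("pics/t17.png")[110:260,180:340],None,fx=4,fy=4,interpolation=2))
```

```text
ball [0.0387 0.2727]
41.9 [ 0.0494  0.3873 -1.3144]
```

View pics/t17z.png

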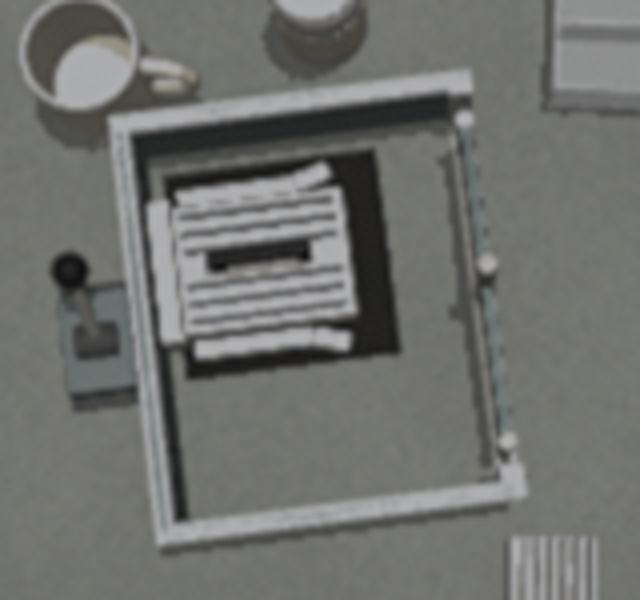

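View pics/t17.png

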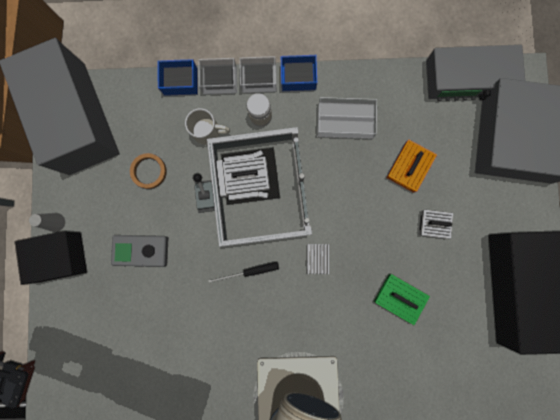

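The final view shows the module home in the bay, the gate flat, the lever thrown to +x and the bystanders unmoved. Handing in.

```bash
python3 -c "
from station import *
job_done();print(get_time())"
```

```text
the job is handed in; nothing more can be done
the job is handed in; nothing more can be done
```

The whole job was done in the order asked and handed in at about 42 s; no verdict was reported. I folded the gate to its collapsed stop and slid the long module through the doorway to the end stop. I then let go, unfolded the gate to its shut stop (9 N contact), and threw the lever last.

**Last checks:**
- **Module:** it stopped at bay y = 150 mm between the side stops, square to the bay as far as the pictures show.
- **Gate:** the pivot, pin and free end are all within about 1.5 mm of the track line.
- **Lever:** the ball is at bay x = +39 mm, its full throw.
- **Bystanders:** everything else looks unmoved in the top view, and the robot was clear of everything.

**What went wrong or disagreed:**
- **First grasp missed:** the first grip closed above the handle bar. A light touch on the bar showed the fingertips about 31 mm higher than the stated TCP, so I corrected for that. The module was not moved by the miss.
- **First slide stopped early:** a force spike at the start of the first slide tripped the stop limit after a few millimetres. I carried on slowly from there. During the slide the tool mostly pressed down on the module (up to about 13 N), so I saw no sign of lifting.
- **Lever start position:** the ball measured at x = -30 mm before the throw, where about -38 mm was expected. It made no difference to the throw.

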